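# Lay a place for mealtime practice in the occupational therapy room

## Robot

A 6-joint arm with a two-finger parallel gripper is mounted at the origin on the work surface. World frame = base frame: x ahead of the robot, y to its left, z up, the work surface at z = 0. Lengths are in m, angles in rad, forces in N, time in s.
With the tool pointing down it reaches from about 0.325 to 0.75 m from the base axis. Payload 7.6 kg.
Tool frame: the origin (TCP) lies at the very end of the fingers, on their centre line; the grasp point (between the pads) lies 19 mm behind it (tcp_to_grasp is the distance from the TCP to the grasp point, in m); z points along the fingers, y is the direction in which the jaws open and shut (so a half turn about z gives the same grasp; the last joint's range is limited). The gripper opens to 85 mm and grips with 20 to 120 N. Pads are 22 mm wide; open, the fingers measure 114 mm over their backs; the gripper's body (76 mm by 85 mm) begins 54 mm behind the grasp point. The pads swing forward as they close: fully open they stand 13 mm farther back than shut.
Start: joints at [1.129, 0.052, 1.401, -0, 1.689, -0.07], TCP at [0.191, 0.489, 0.231] pointing down, gripper open.
Joint ranges: [-2.9, 2.9], [-0.91, 2.17], [0.12, 2.37], [-1.06, 4.2], [0.26, 2.73], [-2.93, 2.93]. Speed limits (rad/s): [2.57, 2.57, 3.01, 3.14, 3.14, 3.14].

## Interface

Orientations are given as a unit quaternion [x, y, z, w].
In Python, from plant import state, camera, calibration, close_job, cut_out, mark_of, tcp_to_grasp gives the robot as it stands. The module is installed in compiled form; this text tells all that it offers.
- The arm moves only by the tool send_rows, never from a script. Its argument "plan" is a list of rows, each a list of 4 numbers: the shift along the tool's x, y, z in cm, then the turn about the tool's z in rad. A call has 1 to 5 rows; each row shifts and turns the commanded pose from where the row before left it, along the tool's axes as they then stand; what a row does not reach is not made up. A row lasts 1/8 s, in which the tool goes at most 62.5 mm and 10.7 degrees, less where a joint would pass 70% of its speed; a pose out of reach is approached as far as the arm can. A call is refused whole if a number of a shift passes 6.25 or a number of a turn 0.188, either way. A call with a gripper value outside its range is refused whole. "hand" is the opening, from 0 (shut) to 1 (fully open), set as the call begins (left out, the last holds). The fingers move at their own pace and stop on an object; "newtons" is the grip in N (left out, the last holds). Time passes only in rows, so rows that do not move let the fingers close. It gives the time, the measured TCP pose, the force and the opening at its end, in the units of the state.
- state(): the state, without advancing time (a new reading comes with each control period).
- camera(name): name is "scene" or "top"; returns the picture (480x640x3 uint8, red, green, blue); there is no depth.
- calibration(name): a dict with "vfov" (degrees; the focal length in pixels is half the picture's height over the tangent of half this angle, whatever the lens; pixels are square), "cx", "cy" (the principal point, pixels), "rvec" (rotation vector, rad) and "tvec" (3), from world to camera coordinates, as OpenCV has them. Camera axes: x right, y down, z forward; pixel columns grow to the right and rows downward; lengths in m; the calibration is good to about 2 mm. A picture is of the moment at which its call begins. calibration takes no time and is no camera call.
- close_job(): hands the job in, once; it reports no verdict.
Trained networks look in the newest picture that a camera, given by its name, has taken for a name from the list of things; names that differ only in an ending like _2 or _b are one class to them, and where a whole thing is asked for, a point or a joint stands for the part that bears it (a point fixed in the world has none). Each returns a list of dicts, best first, with "p" (0 to 1); they miss things now and then, are a little off and sometimes report something else, mostly with a low value. They report only what shows in the picture. A call takes as long as a camera call. They do not tell look-alikes from the thing itself.
- cut_out(target, camera): "region" (480x640 bool, what is visible of it) and "extent" ([left, top, right, bottom] in pixels, round what is visible of it).
- mark_of(target, camera): "centre" ([column, row] in pixels: a listed point, or the origin of a listed thing).
The state is a dict: "time_s": time; "q": joint angles; "dq": joint speeds; "joint_torque": joint torques, N m; "position": TCP position; "tool_rot": TCP orientation; "ft_force": force on the tool from outside, world axes, zero at the start; "moment": the same for the moment, N m; "grip_width": opening from 0.0 (shut) to 1.0 (fully open).
Only numpy, scipy, OpenCV 4.12 (cv2) and the standard library are available. Lean on these libraries where they do the work, as an engineer would, in place of code of your own. Each camera call takes 0.05 s, during which the arm holds its last target. There are 200 camera calls.

## Task

Lay the place mat from the serving tray for a patient who will sit at the far side of the table, facing you; left, right and behind are as the patient sees them. Stand the dessert pot in the middle of the plate, lay the fork beside the plate on its left and the spoon beside it on its right, both straight with the handle ends towards the patient, stand the tumbler just behind the spoon's head, in line with the spoon, and the salt shaker straight behind the plate. Let go of everything with the round things standing upright, and leave the knife where it is on the tray.

Things in the scene. Friction and masses are not known exactly. Their poses are not given: they have to be found in the camera images.
- mat: Blue place mat with a pale border, 330 (its x) x 380 mm (its y), 2 mm thick, fixed, on the left or right half of the work area. Origin: centre of its underside. Own +x points to the edge where the patient sits (far side of the table, facing the robot), +y to the patient's right, -y to the patient's left, -x (towards the robot) is 'behind' as the patient sees it.
- plate: White round plate held to the mat by a suction foot, immovable. 164 mm across, rim 22 mm high, level floor 120 mm across and 8 mm above its underside. Origin: centre of its underside, 2 mm above the table, 40 mm from the mat's centre towards the patient. Axes as the mat's: +x to the patient, +y to the patient's right.
- tray: Brown wooden serving tray, fixed, 300 (x) x 330 mm (y), on the half of the work area where the mat is not; floor 4 mm, rim 14 mm above the table. Origin: centre of its underside. All the tableware starts on it: three pieces of cutlery side by side along its x, about 75 mm apart, and three round things in a row about 90 mm apart, each in any order.
- spoon_center (a point): Spoon with a red grip (three thin darker rings), round bowl 38 mm wide. 85 g, 183 mm long. Flat-sided grip 106 x 30 mm, 24 mm thick, lying flat; this point is the grip's centre, 12 mm above its underside. Own x runs along it from the head to the butt (handle end, 53 mm away); the head ends 130 mm away at -x; z up. At the start the butt points roughly away from the robot.
- fork_center (a point): Fork with a yellow grip (three thin darker rings), four tines. 85 g, 183 mm long. Flat-sided grip 106 x 30 mm, 24 mm thick, lying flat; this point is the grip's centre, 12 mm above its underside. Own x runs along it from the head to the butt (handle end, 53 mm away); the head ends 130 mm away at -x; z up. At the start the butt points roughly away from the robot.
- knife_center (a point): Table knife with a dark grey grip; it stays on the tray. 85 g, 183 mm long. Flat-sided grip 106 x 30 mm, 24 mm thick, lying flat; this point is the grip's centre, 12 mm above its underside. Own x runs along it from the head to the butt (handle end, 53 mm away); the head ends 130 mm away at -x; z up. At the start the butt points roughly away from the robot.
- tumbler_center (a point): Green drinking tumbler, open at the top, empty, 88 mm tall, 50 mm across at the foot, 62 mm at the rim, wall 3 mm, 110 g. This point is on its axis, half-way up (44 mm above its foot), where it is 57 mm across. z up.
- pot_center (a point): Small round brown dessert pot, open and empty, pale yellow inside on the bottom, wall 4 mm, 46 mm tall, 56 mm across at the foot, 64 mm at the rim, 170 g. This point is on its axis, half-way up (23 mm above its foot). z up.
- shaker_center (a point): Salt shaker, white body with a steel cap, 72 mm tall, 41 mm across at the foot, narrowing to 33 mm under the 35 mm cap (52 to 62 mm up), 120 g. This point is on its axis, half-way up (36 mm above its foot), where it is 36 mm across. z up.
Things that resemble listed ones, but are neither listed nor needed, are in the scene too. Leave any blue or purple look-alike of the part that bears pot_center alone.

How it is judged:
By the outcome, as a careful person would: the job done as asked, in the order asked, and still so for the second after the job is handed in, with the robot touching nothing.
It also fails if it takes over 125 s, if anything falls off the work surface, if the arm or the gripper's body presses on something with over 40 N, if the wrist force passes 120 N, or if a joint passes its speed limit or range.

## Working session

There is one attempt and no reset: what is moved stays moved. The work goes in short steps, Python scripts to look and compute and a tool call to move; the robot and the scene stay as the last step left them, time stands still between calls to the robot, and variables do not carry over. Pictures are saved under pics/ and viewed, about 12 in all and at most 16, crops included, and the job is handed in when it is done.

Besides the shell and the picture viewer there is one more tool, called after "Emit:" as name(argument=value, ...), one argument or row to a line, values as JSON. send_rows: Moves the arm, as the interface text tells. Its arguments: {"type":"object","properties":{"plan":{"type":"array","items":{"type":"array","items":{"type":"number"}}},"hand":{"type":"number"},"newtons":{"type":"number"}},"required":["plan"]}

```bash
mkdir -p pics; cat > h.py <<'E'
import numpy as np, cv2
from plant import *
from scipy.spatial.transform import Rotation as R
def cam(n):
    c=calibration(n); f=240/np.tan(np.radians(c['vfov'])/2)
    K=np.array([[f,0,c['cx']],[0,f,c['cy']],[0,0,1]]); M=cv2.Rodrigues(np.array(c['rvec'],float))[0]
    return K,M,np.array(c['tvec'],float).ravel()
def proj(n,P):
    K,M,t=cam(n); p=(K@(M@np.array(P,float).reshape(-1,3).T+t[:,None])).T; return p[:,:2]/p[:,2:]
def ray(n,uv):
    K,M,t=cam(n); d=M.T@np.linalg.solve(K,[uv[0],uv[1],1]); return -M.T@t,d/np.linalg.norm(d)
def atz(n,uv,z):
    o,d=ray(n,uv); return o+d*(z-o[2])/d[2]
def tri(a,b):
    o1,d1=ray('scene',a);o2,d2=ray('top',b)
    s=np.linalg.lstsq(np.c_[d1,-d2],o2-o1,rcond=None)[0]
    p,q=o1+d1*s[0],o2+d2*s[1]; return (p+q)/2,np.linalg.norm(p-q)
def shot(n,f):
    im=camera(n); cv2.imwrite('pics/'+f,im[:,:,::-1]); return im
E
python3 - <<'E'
from h import *
np.set_printoptions(precision=3,suppress=True)
for n in('scene','top'):
    shot(n,n+'0.png'); print(n,calibration(n), ray(n,(320,240)))
s=state();print(s['position'],s['tool_rot'],s['grip_width'],tcp_to_grasp)
for t in 'mat plate tray spoon_center fork_center knife_center tumbler_center pot_center shaker_center'.split():
    r={n:mark_of(t,n) for n in('scene','top')}
    for n in r: print(t,n,[(np.round(k['centre'],1).tolist(),round(k['p'],2)) for k in r[n]][:4])
    if r['scene'] and r['top']: print('   ',*tri(r['scene'][0]['centre'],r['top'][0]['centre']))
E
```

```text
scene {'vfov': 45.923149033159135, 'cx': 318.08810383791763, 'cy': 233.19375187756128, 'rvec': array([ 2.274,  0.723, -0.307]), 'tvec': array([-0.329, -0.174,  1.453])} (array([ 0.937, -0.736,  0.912]), array([-0.404,  0.562, -0.722]))
top {'vfov': 56.62579854408805, 'cx': 320.11108137787005, 'cy': 230.73435305710836, 'rvec': array([ 2.171, -2.14 ,  0.113]), 'tvec': array([-0.067,  0.427,  0.955])} (array([ 0.314, -0.073,  0.997]), array([ 0.096,  0.012, -0.995]))
[0.191 0.489 0.231] [ 0.185  0.983 -0.001 -0.   ] 0.9946372883374776 0.0187
mat scene [([420.9, 195.7], 0.55)]
mat top [([198.3, 183.9], 0.73)]
    [0.539 0.223 0.006] 0.013109589647185421
plate scene [([430.8, 203.6], 0.78)]
plate top [([193.3, 167.7], 0.89)]
    [ 0.572  0.233 -0.006] 0.0058235257801834885
tray scene [([306.9, 317.5], 0.86)]
tray top [([395.4, 191.2], 0.76)]
    [ 0.527 -0.224  0.011] 0.01508287017142265
spoon_center scene [([280.2, 369.8], 0.82)]
spoon_center top [([443.4, 170.8], 0.82)]
    [ 0.566 -0.339  0.015] 0.007517421415297564
fork_center scene [([305.0, 338.0], 0.87)]
fork_center top [([410.5, 170.6], 0.95)]
    [ 0.564 -0.263  0.022] 0.005548846173281043
knife_center scene [([304.5, 339.2], 0.75), ([368.7, 286.6], 0.7), ([321.9, 305.5], 0.62), ([279.6, 370.2], 0.21)]
knife_center top [([378.5, 181.1], 0.82)]
    [ 0.545 -0.212 -0.054] 0.040087864580684564
tumbler_center scene [([366.7, 285.2], 0.96), ([318.8, 307.7], 0.28)]
tumbler_center top [([346.2, 148.1], 0.83)]
    [ 0.604 -0.116  0.058] 0.0027879263812162856
pot_center scene [([228.5, 254.1], 0.95), ([176.2, 270.5], 0.92), ([329.2, 149.4], 0.77), ([179.8, 379.2], 0.66)]
pot_center top [([422.7, 313.5], 0.97), ([342.9, 232.2], 0.81), ([503.7, 231.3], 0.7), ([382.6, 294.9], 0.62)]
    [ 0.294 -0.242  0.071] 0.0981871775541075
shaker_center scene []
shaker_center top [([345.4, 187.3], 0.78)]
```

View pics/scene0.png

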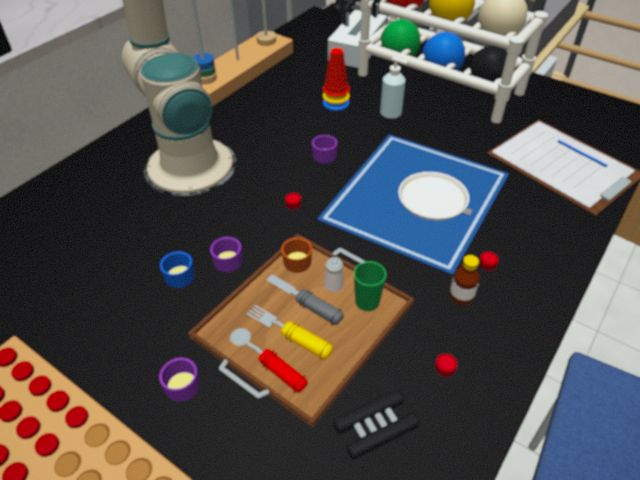

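View pics/top0.png

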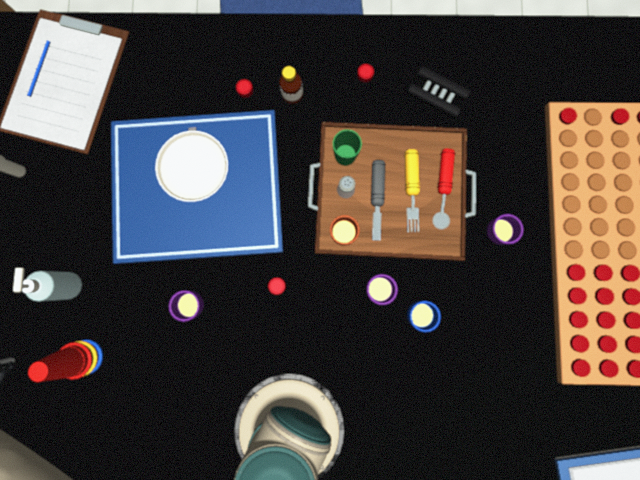

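The scene shows the tray on the right and the mat on the left, both nearly square to the world axes. In the top view:

| Thing | Pixel position |
|---|---|
| tumbler | (346,148) |
| shaker | (347,186) |
| brown pot | (344,231) |
| knife | (378,185), grey |
| fork | (412,175), yellow |
| spoon | (446,175), red |

In the scene view the brown pot is at (297,254). The blue and purple pots are off the tray. Next I'll fit models to the masks in both views.

```bash
cat > fit.py <<'E'
from h import *
from scipy.optimize import least_squares
def mask_near(t,n,uv,tol=14):
    best=None
    for k in cut_out(t,n):
        m=k['region']; v,u=np.nonzero(m)
        if len(u) and np.hypot(u.mean()-uv[0],v.mean()-uv[1])<tol: return m
    print('no mask',t,n)
def hullstat(n,P):
    h=cv2.convexHull(proj(n,P).astype(np.float32)); return mom(cv2.moments(h))
def mom(m):
    return np.array([m['m10']/m['m00'],m['m01']/m['m00']]),np.array([[m['mu20'],m['mu11']],[m['mu11'],m['mu02']]])/m['m00']
def mhull(m):
    c=max(cv2.findContours(m.astype(np.uint8),0,2)[0],key=cv2.contourArea); return mom(cv2.moments(cv2.convexHull(c)))
A=np.linspace(0,2*np.pi,40)
def ring(x,y,z,d): return np.c_[x+d/2*np.cos(A),y+d/2*np.sin(A),0*A+z]
RND={'tumbler':[(0,.05),(.088,.062)],'pot':[(0,.056),(.046,.064)],'shaker':[(0,.041),(.052,.033),(.062,.035),(.072,.03)],'plate':[(.0,.12),(.022,.164)]}
def rnd(name,masks,p0):  # p = x,y,z of foot
    obs={n:mhull(m)[0] for n,m in masks.items() if m is not None}
    f=lambda p:np.concatenate([hullstat(n,np.vstack([ring(p[0],p[1],p[2]+h,d) for h,d in RND[name]]))[0]-obs[n] for n in obs])
    if len(obs)<2: g=lambda q:f([*q,p0[2]]); r=least_squares(g,p0[:2])
    else: r=least_squares(f,p0)
    return r.x,np.abs(r.fun).max()
def bar(masks,p0):  # grip x,y,zc,yaw
    obs={n:mhull(m) for n,m in masks.items() if m is not None}
    B=np.array([[a,b,c] for a in(-.053,.053) for b in(-.015,.015) for c in(-.012,.012)])
    def f(p):
        P=B@R.from_euler('z',p[3]).as_matrix().T+p[:3]; o=[]
        for n in obs:
            c,S=hullstat(n,P); o+=list(c-obs[n][0]); a=[.5*np.arctan2(2*s[0,1],s[0,0]-s[1,1]) for s in(S,obs[n][1])]
            d=a[0]-a[1]; o.append(20*np.sin(d))
        return np.array(o)
    r=least_squares(f,p0); return r.x,np.abs(r.fun).max()
def colour(im,name):
    h=cv2.cvtColor(im,cv2.COLOR_RGB2HSV).astype(int); H,S,V=h[...,0],h[...,1],h[...,2]
    return (((H<6)|(H>173))&(S>190)&(V>60)) if name=='spoon' else ((H>21)&(H<35)&(S>170)&(V>60))
def big(m,uv,rad=45):
    w=np.zeros(m.shape,np.uint8); cv2.circle(w,(int(uv[0]),int(uv[1])),rad,1,-1); w=(m&(w>0)).astype(np.uint8)
    w=cv2.morphologyEx(w,cv2.MORPH_CLOSE,np.ones((5,5)))
    n,l,s,_=cv2.connectedComponentsWithStats(w); return l==1+np.argmax(s[1:,4])
E
python3 - <<'E'
from fit import *
np.set_printoptions(precision=4,suppress=True)
im={n:camera(n) for n in('scene','top')}
G={'tumbler':((369,286),(346,148)),'pot':((297,254),(344,231)),'shaker':((334,274),(347,186)),'plate':((433,196),(192,165))}
for t,(a,b) in G.items():
    ms={'scene':mask_near(t+'_center' if t!='plate' else t,'scene',a),'top':mask_near(t+'_center' if t!='plate' else t,'top',b)}
    g=atz('top',b,.03); print(t,*rnd(t,ms,[g[0],g[1],.004]))
for t,a,b in(('spoon',(283,370),(446,172)),('fork',(307,340),(412,172))):
    ms={'scene':big(colour(im['scene'],t),a),'top':big(colour(im['top'],t),b)}
    g=atz('top',b,.016); print(t,*bar(ms,[g[0],g[1],.016,0]),[m.sum() for m in ms.values()])
# mat: blue incl. border; fit rectangle from the mask hull corners
for t in('mat','tray'):
  for n,uv in(('top',(196,186) if t=='mat' else (392,190)),('scene',(420,200) if t=='mat' else (303,325))):
    m=mask_near(t,n,uv,40)
    if m is None: continue
    c=max(cv2.findContours(m.astype(np.uint8),0,2)[0],key=cv2.contourArea)
    P=np.array([atz(n,p,.002 if t=='mat' else .012)[:2] for p in c[:,0]],np.float32)
    r=cv2.minAreaRect(P*1000); print(t,n,r)
E
```

```text
tumbler [ 0.6057 -0.1151  0.0062] 0.20514264636022972
pot [ 0.4289 -0.1128  0.0044] 0.13503737577144648
shaker [ 0.5265 -0.1167  0.0046] 0.23018134866930495
no mask plate scene
plate [0.5727 0.2291] 6.520330657622253e-07
spoon [ 0.5664 -0.3416  0.016  -0.    ] 2.1638326497527745 [np.int64(805), np.int64(588)]
fork [ 0.5647 -0.2648  0.017   0.    ] 1.0541791264057565 [np.int64(894), np.int64(524)]
mat top ((533.0601806640625, 227.01388549804688), (333.46234130859375, 383.8176574707031), 5.1043477058410645)
mat scene ((531.7388305664062, 228.547119140625), (331.0118408203125, 383.3384094238281), 5.01713752746582)
tray top ((525.6187133789062, -220.97665405273438), (372.1212158203125, 301.7404479980469), 87.91948699951172)
tray scene ((526.7838134765625, -217.8878173828125), (375.8095397949219, 307.6873474121094), 88.15772247314453)
```

```bash
sed -i "s/r=least_squares(f,p0); return r.x,np.abs(r.fun).max()\$/r=least_squares(f,p0,diff_step=3e-3); return r.x,np.abs(r.fun).max()/" fit.py
cat > go.py <<'E'
import sys,json
from h import *
# args: start 's' or 'x,y,z,deg', then waypoints x,y,z,psi_deg(tool y dir)[,step_cm]
def pose():
    s=state(); M=R.from_quat(s['tool_rot']).as_matrix(); return np.r_[s['position'],np.degrees(np.arctan2(M[1,1],M[0,1]))]
def plan(p,wps):
    rows=[]
    for w in wps:
        st=w[4] if len(w)>4 else 5
        n=int(np.ceil(max(np.linalg.norm(np.array(w[:3])-p[:3])*100/st,abs(w[3]-p[3])/10,1)-.02)); s=p.copy()
        for i in range(1,n+1):
            q=s+(np.array(w[:4])-s)*i/n; a=np.radians(p[3]); ty=np.array([np.cos(a),np.sin(a)]); tx=np.array([-ty[1],ty[0]])
            # tool z down: x = y cross z
            tx=np.cross([*ty,0],[0,0,-1])[:2]
            d=q[:3]-p[:3]; r=[round(float(v)*100*20)/20 for v in(d[:2]@tx,d[:2]@ty,-d[2])]; t=round(-np.radians(q[3]-p[3]),2)
            rows.append(r+[t]); p=p.copy(); p[:2]+=tx*r[0]/100+ty*r[1]/100; p[2]-=r[2]/100; p[3]-=np.degrees(t)
    for i in range(0,len(rows),5): print(json.dumps(rows[i:i+5]))
    print('end',np.round(p,4))
if __name__=='__main__':
    P=pose(); print('now',np.round(P,4)); plan(P,[[float(v) for v in a.split(',')] for a in sys.argv[1:]])
E
python3 - <<'E'
from fit import *
np.set_printoptions(precision=4,suppress=True)
im={n:camera(n) for n in('scene','top')}
for t,a,b in(('spoon',(283,370),(446,172)),('fork',(307,340),(412,172))):
    ms={'scene':big(colour(im['scene'],t),a),'top':big(colour(im['top'],t),b)}
    g=atz('top',b,.016); print(t,*bar(ms,[g[0],g[1],.016,.05]),[m.sum() for m in ms.values()])
print(__import__('plant').state()['time_s'])
E
python3 go.py 0.429,-0.113,0.15,88 0.429,-0.113,0.04,88,4 0.429,-0.113,0.015,88,1.3
```

```text
spoon [ 0.5676 -0.3405  0.018  -0.1024] 0.015798064769455777 [np.int64(808), np.int64(592)]
fork [ 0.564  -0.2642  0.019   0.0192] 0.19714452853759212 [np.int64(894), np.int64(533)]
1.8
now [ 0.1907  0.4892  0.2313 68.7005]
[[-3.15, -3.4, 0.6, -0.02], [-3.1, -3.45, 0.55, -0.03], [-2.95, -3.55, 0.6, -0.02], [-2.9, -3.6, 0.55, -0.03], [-2.8, -3.65, 0.6, -0.02]]
[[-2.7, -3.75, 0.6, -0.02], [-2.65, -3.8, 0.55, -0.03], [-2.55, -3.9, 0.6, -0.02], [-2.45, -3.9, 0.6, -0.03], [-2.35, -4.0, 0.55, -0.02]]
[[-2.25, -4.05, 0.6, -0.02], [-2.15, -4.05, 0.55, -0.03], [-2.05, -4.15, 0.6, -0.02], [-1.95, -4.2, 0.6, -0.03], [0.0, 0.0, 3.65, 0.0]]
[[0.0, 0.0, 3.65, 0.0], [0.0, 0.0, 3.7, 0.0], [0.0, 0.0, 1.25, 0.0], [0.0, 0.0, 1.25, 0.0]]
end [ 4.28800e-01 -1.12900e-01  1.48000e-02  8.81811e+01]
```

Emit:
send_rows(
  plan=[
    [-3.15, -3.4, 0.6, -0.02],
    [-3.1, -3.45, 0.55, -0.03],
    [-2.95, -3.55, 0.6, -0.02],
    [-2.9, -3.6, 0.55, -0.03],
    [-2.8, -3.65, 0.6, -0.02],
  ],
  hand=0.9,
  newtons=35,
)

```text
time_s: 2.42
position: [0.2762, 0.273, 0.2023]
tool_rot: [0.125, 0.992, 0.0, 0.0]
ft_force: [0.8, -0.1, 0.3]
grip_width: 0.899
```

Emit:
send_rows(
  plan=[
    [-2.7, -3.75, 0.6, -0.02],
    [-2.65, -3.8, 0.55, -0.03],
    [-2.55, -3.9, 0.6, -0.02],
    [-2.45, -3.9, 0.6, -0.03],
    [-2.35, -4.0, 0.55, -0.02],
  ],
)

```text
time_s: 3.05
position: [0.3615, 0.0575, 0.1734]
tool_rot: [0.065, 0.998, 0.0, 0.001]
ft_force: [0.9, 1.0, -0.1]
grip_width: 0.901
```

Emit:
send_rows(
  plan=[
    [-2.25, -4.05, 0.6, -0.02],
    [-2.15, -4.05, 0.55, -0.03],
    [-2.05, -4.15, 0.6, -0.02],
    [-1.95, -4.2, 0.6, -0.03],
    [0, 0, 0, 0],
  ],
)

```text
time_s: 3.68
position: [0.4289, -0.115, 0.149]
tool_rot: [0.018, 1.0, 0.0, -0.001]
ft_force: [-0.4, 0.3, 0.0]
grip_width: 0.898
```

```bash
python3 go.py 0.429,-0.113,0.04,88,4 0.429,-0.113,0.015,88,1.3
```

```text
now [ 0.4289 -0.115   0.149  87.9849]
[[0.0, 0.05, 3.65, -0.0], [0.0, 0.1, 3.6, -0.0], [0.0, 0.05, 3.65, -0.0], [0.0, 0.0, 1.25, -0.0], [0.0, 0.0, 1.25, -0.0]]
end [ 4.29000e-01 -1.13000e-01  1.50000e-02  8.79849e+01]
```

Emit:
send_rows(
  plan=[
    [0, 0.1, 3.65, 0],
    [0, 0.1, 3.6, 0],
    [0, 0, 3.65, 0],
    [0, 0, 1.25, 0],
    [0, 0, 1.25, 0],
  ],
)

```text
time_s: 4.3
position: [0.4296, -0.1108, 0.0163]
tool_rot: [0.016, 1.0, -0.0, 0.001]
ft_force: [-0.2, -0.8, 0.8]
grip_width: 0.9
```

Emit:
send_rows(
  plan=[
    [0, 0, 0, 0],
    [0, 0, 0, 0],
    [0, 0, 0, 0],
    [0, 0, 0, 0],
  ],
  hand=0,
)

```text
time_s: 4.8
position: [0.4292, -0.111, 0.0162]
tool_rot: [0.016, 1.0, -0.0, 0.0]
ft_force: [-0.2, 0.7, -0.3]
grip_width: 0.733
```

Emit:
send_rows(
  plan=[
    [0, 0, -1, 0],
    [0, 0, -3, 0],
    [0, 0, -4, 0],
    [0, 0, -4, 0],
    [0, 0, 0, 0],
  ],
)

```text
time_s: 5.42
position: [0.4307, -0.1116, 0.14]
tool_rot: [0.016, 1.0, -0.001, 0.004]
ft_force: [-0.0, 0.5, -2.1]
grip_width: 0.729
```

```bash
python3 go.py 0.572,0.2305,0.135,95 0.572,0.2305,0.04,95,4 0.572,0.2305,0.022,95,1; python3 -c "
from h import *
shot('scene','s1.png')"
```

```text
now [ 0.4307 -0.1116  0.14   88.1775]
[[-1.65, 4.35, 0.05, -0.01], [-1.65, 4.3, 0.05, -0.02], [-1.75, 4.25, 0.1, -0.01], [-1.8, 4.3, 0.05, -0.02], [-1.9, 4.2, 0.05, -0.01]]
[[-1.9, 4.2, 0.05, -0.02], [-2.05, 4.2, 0.1, -0.01], [-2.05, 4.1, 0.05, -0.02], [0.0, 0.0, 3.15, 0.0], [0.0, 0.0, 3.2, 0.0]]
[[0.0, 0.05, 3.15, 0.0], [0.0, 0.0, 0.9, 0.0], [0.0, 0.0, 0.9, 0.0]]
end [5.7210e-01 2.3080e-01 2.2000e-02 9.5053e+01]
```

Emit:
send_rows(
  plan=[
    [-1.65, 4.35, 0.05, -0.01],
    [-1.65, 4.3, 0.05, -0.02],
    [-1.75, 4.25, 0.1, -0.01],
    [-1.8, 4.3, 0.05, -0.02],
    [-1.9, 4.2, 0.05, -0.01],
  ],
)

```text
time_s: 6.1
position: [0.5168, 0.1042, 0.1311]
tool_rot: [-0.019, 1.0, -0.0, -0.001]
ft_force: [0.5, 0.1, -1.2]
grip_width: 0.734
```

Emit:
send_rows(
  plan=[
    [-1.9, 4.2, 0.05, -0.02],
    [-2.05, 4.2, 0.1, -0.01],
    [-2.05, 4.1, 0.05, -0.02],
    [0, 0, 4, 0],
    [0, 0, 3, 0],
  ],
)

```text
time_s: 6.72
position: [0.5688, 0.2311, 0.0571]
tool_rot: [-0.045, 0.999, -0.001, -0.002]
ft_force: [0.4, -0.2, -1.6]
grip_width: 0.734
```

Emit:
send_rows(
  plan=[
    [0, 0, 0, 0],
    [0, 0, 0, 0],
  ],
)

```text
time_s: 6.98
position: [0.5707, 0.2309, 0.0617]
tool_rot: [-0.044, 0.999, 0.0, 0.0]
ft_force: [-0.2, -0.1, -1.2]
grip_width: 0.73
```

```bash
python3 go.py 0.572,0.2305,0.0225,95,1.6; python3 - <<'E'
from fit import *
np.set_printoptions(precision=4,suppress=True)
for n in('scene','top'): shot(n,n+'2.png')
m=mask_near('plate','scene',(433,196),60)
c=cv2.imread('pics/scene2.png'); cv2.imwrite('pics/c2.png',cv2.resize(c[100:340,260:560],None,fx=2.5,fy=2.5))
E
```

```text
now [5.7070e-01 2.3090e-01 6.1700e-02 9.5042e+01]
[[-0.05, 0.0, 1.3, 0.0], [-0.05, -0.05, 1.3, 0.0], [-0.05, 0.0, 1.3, 0.0]]
end [5.7220e-01 2.3050e-01 2.2700e-02 9.5042e+01]
```

View pics/c2.png

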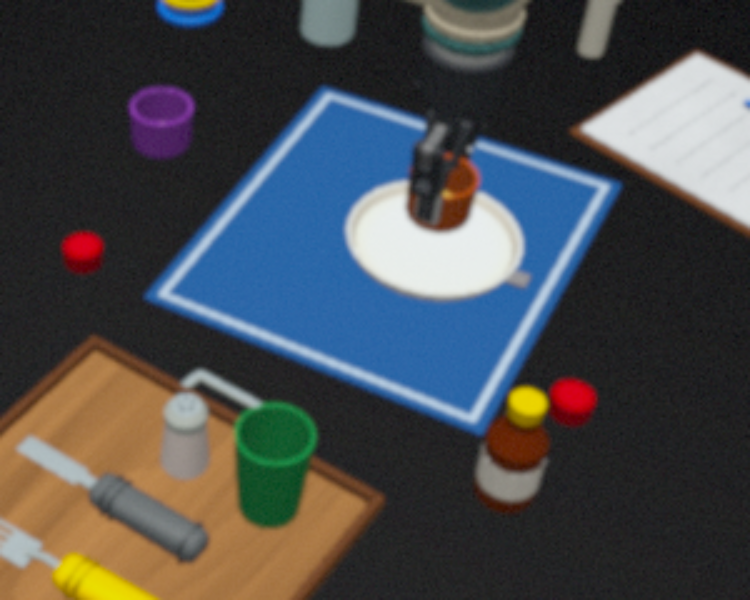

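Emit:
send_rows(
  plan=[
    [-0.05, 0, 1.3, 0],
    [-0.05, -0.05, 1.3, 0],
    [-0.05, 0, 1.3, 0],
    [0, 0, 0, 0],
    [0, 0, 0, 0],
  ],
)

```text
time_s: 7.75
position: [0.5716, 0.2305, 0.0211]
tool_rot: [-0.044, 0.999, -0.0, -0.0]
ft_force: [0.1, -0.0, -0.8]
grip_width: 0.729
```

Emit:
send_rows(
  plan=[
    [0, 0, 0, 0],
    [0, 0, 0, 0],
    [0, 0, 0, 0],
  ],
  hand=0.88,
)

```text
time_s: 8.12
position: [0.572, 0.2306, 0.022]
tool_rot: [-0.044, 0.999, 0.0, 0.0]
ft_force: [-0.6, -0.1, -0.8]
grip_width: 0.881
```

Emit:
send_rows(
  plan=[
    [0, 0, -1.5, 0],
    [0, 0, -3, 0],
    [0, 0, -4, 0],
    [0, 0, -3, 0],
  ],
)

```text
time_s: 8.62
position: [0.5724, 0.2307, 0.1403]
tool_rot: [-0.044, 0.999, 0.001, 0.002]
ft_force: [0.2, -0.4, -0.3]
grip_width: 0.881
```

```bash
python3 go.py 0.564,-0.264,0.12,91.1,5.2 0.564,-0.264,0.036,91.1,3 0.564,-0.264,0.006,91.1,1
```

```text
now [ 0.5724  0.2307  0.1403 95.0541]
[[0.5, -4.9, 0.2, 0.01], [0.5, -4.95, 0.2, 0.0], [0.45, -4.9, 0.2, 0.01], [0.45, -4.95, 0.2, 0.01], [0.35, -4.95, 0.2, 0.0]]
[[0.35, -4.9, 0.2, 0.01], [0.35, -4.95, 0.2, 0.01], [0.25, -4.95, 0.2, 0.01], [0.25, -4.95, 0.25, 0.0], [0.2, -4.95, 0.2, 0.01]]
[[0.0, 0.0, 2.8, -0.0], [0.0, 0.0, 2.8, -0.0], [0.0, 0.0, 2.8, -0.0], [0.0, 0.0, 1.0, -0.0], [0.0, 0.0, 1.0, -0.0]]
[[0.0, 0.0, 1.0, -0.0]]
end [ 5.64200e-01 -2.64100e-01  5.80000e-03  9.10434e+01]
```

Emit:
send_rows(
  plan=[
    [0.5, -4.9, 0.2, 0.01],
    [0.5, -4.95, 0.2, 0],
    [0.45, -4.9, 0.2, 0.01],
    [0.45, -4.95, 0.2, 0.01],
    [0.35, -4.95, 0.2, 0],
  ],
)

```text
time_s: 9.25
position: [0.5678, -0.0186, 0.1283]
tool_rot: [-0.029, 1.0, -0.0, 0.001]
ft_force: [0.8, 0.9, 0.1]
grip_width: 0.879
```

Emit:
send_rows(
  plan=[
    [0.35, -4.9, 0.2, 0.01],
    [0.35, -4.95, 0.2, 0.01],
    [0.25, -4.95, 0.2, 0.01],
    [0.25, -4.95, 0.25, 0],
    [0.2, -4.95, 0.2, 0.01],
  ],
  hand=0.6,
)

```text
time_s: 9.88
position: [0.5637, -0.2661, 0.1178]
tool_rot: [-0.009, 1.0, -0.0, 0.001]
ft_force: [0.5, -0.4, -0.4]
grip_width: 0.6
```

Emit:
send_rows(
  plan=[
    [0, 0, 2.8, 0],
    [0, 0, 2.8, 0],
    [0, 0, 1.4, 0],
    [0, 0, 0, 0],
    [0, 0, 0, 0],
  ],
)

```text
time_s: 10.5
position: [0.5644, -0.2646, 0.048]
tool_rot: [-0.009, 1.0, -0.001, 0.001]
ft_force: [0.2, 0.3, -0.0]
grip_width: 0.603
```

```bash
python3 go.py 0.564,-0.264,0.006,91.1,1.5; python3 - <<'E'
from h import *
for n in('scene','top'): shot(n,n+'3.png')
a=cv2.imread('pics/scene3.png')[200:420,180:440]; b=cv2.imread('pics/top3.png')[80:300,110:510]
cv2.imwrite('pics/c3.png',np.hstack([cv2.resize(a,None,fx=1.2,fy=1.2),cv2.resize(b,None,fx=1.2,fy=1.2)]))
E
```

```text
now [ 5.64400e-01 -2.64600e-01  4.80000e-02  9.10571e+01]
[[0.0, 0.0, 1.4, -0.0], [0.05, 0.05, 1.4, -0.0], [0.0, 0.0, 1.4, -0.0]]
end [ 5.63900e-01 -2.64100e-01  6.00000e-03  9.10571e+01]
```

View pics/c3.png

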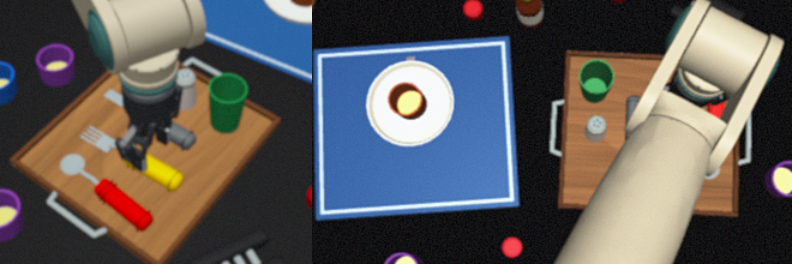

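The pot stands on the plate at about (408,101) in the crop, and the open fingers straddle the yellow grip. Next I grasp the fork.

Emit:
send_rows(
  plan=[
    [0, 0, 1.4, 0],
    [0.05, 0.05, 1.4, 0],
    [0, 0, 1.4, 0],
    [0, 0, 0, 0],
  ],
)

```text
time_s: 11.1
position: [0.5624, -0.2635, 0.0026]
tool_rot: [-0.009, 1.0, 0.001, -0.001]
ft_force: [0.1, -0.1, -0.1]
grip_width: 0.598
```

Emit:
send_rows(
  plan=[
    [0, 0, 0, 0],
    [0, 0, 0, 0],
    [0, 0, 0, 0],
    [0, 0, 0, 0],
  ],
  hand=0,
)

```text
time_s: 11.6
position: [0.5632, -0.2639, 0.0046]
tool_rot: [-0.009, 1.0, -0.0, 0.0]
ft_force: [0.6, -0.2, 2.0]
grip_width: 0.346
```

Emit:
send_rows(
  plan=[
    [0, 0, -1.5, 0],
    [0, 0, -3, 0],
    [0, 0, -4, 0],
    [0, 0, -4, 0],
    [0, 0, 0, 0],
  ],
)

```text
time_s: 12.22
position: [0.5649, -0.2648, 0.1349]
tool_rot: [-0.009, 1.0, -0.002, 0.004]
ft_force: [-0.5, -0.4, -0.5]
grip_width: 0.34
```

```bash
python3 go.py 0.6202,0.1200,0.13,95.05,5.2 0.6202,0.12,0.03,95.05,4; python3 - <<'E'
from h import *
for n in('scene','top'): shot(n,n+'4.png')
a=cv2.imread('pics/scene4.png')[150:420,180:480]; 
cv2.imwrite('pics/c4.png',cv2.resize(a,None,fx=2,fy=2))
E
```

```text
now [ 0.5649 -0.2648  0.1349 91.0445]
[[-0.8, 4.8, 0.05, -0.01], [-0.8, 4.8, 0.05, -0.01], [-0.9, 4.75, 0.1, -0.01], [-0.9, 4.8, 0.05, -0.0], [-0.9, 4.75, 0.05, -0.01]]
[[-1.0, 4.75, 0.05, -0.01], [-1.0, 4.75, 0.1, -0.01], [-1.1, 4.75, 0.05, -0.01], [0.0, 0.0, 3.35, 0.0], [0.0, 0.0, 3.3, 0.0]]
[[0.0, 0.0, 3.35, 0.0]]
end [6.20400e-01 1.19900e-01 2.99000e-02 9.50552e+01]
```

View pics/c4.png

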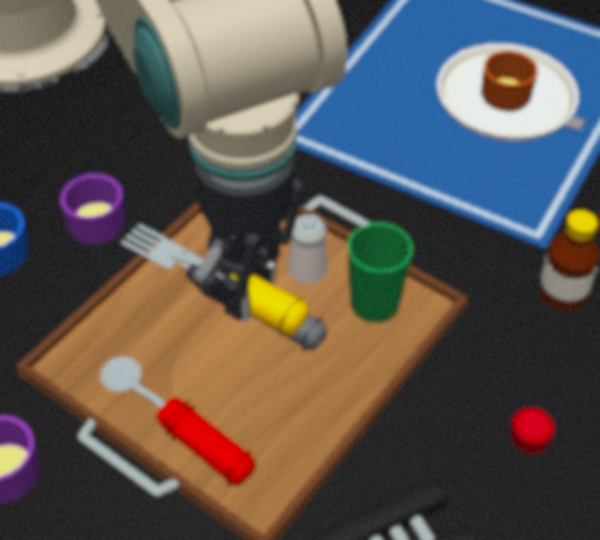

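Emit:
send_rows(
  plan=[
    [-0.8, 4.8, 0.05, -0.01],
    [-0.8, 4.8, 0.05, -0.01],
    [-0.9, 4.75, 0.1, -0.01],
    [-0.9, 4.8, 0.05, 0],
    [-0.9, 4.75, 0.05, -0.01],
  ],
)

```text
time_s: 12.95
position: [0.5965, -0.0218, 0.1243]
tool_rot: [-0.029, 1.0, 0.0, -0.002]
ft_force: [1.1, -1.1, -0.4]
grip_width: 0.34
```

Emit:
send_rows(
  plan=[
    [-1, 4.75, 0.05, -0.01],
    [-1, 4.75, 0.1, -0.01],
    [-1.1, 4.75, 0.05, -0.01],
    [0, 0, 3.35, 0],
    [0, 0, 3.3, 0],
  ],
)

```text
time_s: 13.58
position: [0.6175, 0.1216, 0.0551]
tool_rot: [-0.045, 0.999, -0.0, -0.001]
ft_force: [0.5, -0.6, -0.2]
grip_width: 0.34
```

Emit:
send_rows(
  plan=[
    [0, 0, 2, 0],
    [0, 0, 0, 0],
    [0, 0, 0, 0],
  ],
)

```text
time_s: 13.95
position: [0.6194, 0.1208, 0.0392]
tool_rot: [-0.044, 0.999, 0.0, 0.001]
ft_force: [0.0, -1.0, -1.2]
grip_width: 0.346
```

```bash
python3 go.py 0.6202,0.12,0.0035,95.05,1; python3 - <<'E'
from fit import *
np.set_printoptions(precision=4,suppress=True)
im={n:shot(n,n+'5.png') for n in('scene','top')}
ms={}
for n in im:
    u=proj(n,[.62,.12,.05])[0]; m=colour(im[n],'fork'); w=big(m,u,50); print(n,u,w.sum(),np.argwhere(w).mean(0)[::-1])
a=im['scene'][100:340,260:560,::-1]; b=im['top'][60:300,80:380,::-1]
cv2.imwrite('pics/c5.png',np.hstack([cv2.resize(x,None,fx=1.33,fy=1.33) for x in(a,b)]))
E
```

```text
now [6.19400e-01 1.20800e-01 3.92000e-02 9.50376e+01]
[[0.0, 0.0, 0.9, -0.0], [-0.05, -0.05, 0.9, -0.0], [0.0, 0.0, 0.9, -0.0], [0.0, -0.05, 0.85, -0.0]]
end [6.20000e-01 1.19800e-01 3.70000e-03 9.50376e+01]
scene [431.0674 221.5374] 266 [443.609  224.1617]Traceback (most recent call last):
  File "<stdin>", line 6, in <module>
  File "fit.py", line 40, in big
    n,l,s,_=cv2.connectedComponentsWithStats(w); return l==1+np.argmax(s[1:,4])
                                                             ~~~~~~~~~^^^^^^^^^
    return _wrapfunc(a, 'argmax', axis=axis, out=out, **kwds)
    return bound(*args, **kwds)
ValueError: attempt to get argmax of an empty sequence
```

Emit:
send_rows(
  plan=[
    [0, 0, 0.9, 0],
    [-0.05, -0.05, 0.9, 0],
    [0, 0, 0.9, 0],
    [0, -0.05, 0.8, 0],
    [0, 0, 0, 0],
  ],
)

```text
time_s: 14.68
position: [0.6193, 0.1199, 0.0026]
tool_rot: [-0.044, 0.999, 0.0, -0.0]
ft_force: [-0.4, -0.3, -0.6]
grip_width: 0.342
```

Emit:
send_rows(
  plan=[
    [0, 0, 0, 0],
    [0, 0, 0, 0],
  ],
)

```text
time_s: 14.92
position: [0.6192, 0.1199, 0.0026]
tool_rot: [-0.044, 0.999, 0.0, -0.0]
ft_force: [0.2, 1.0, -1.6]
grip_width: 0.347
```

Emit:
send_rows(
  plan=[
    [0, 0, 0, 0],
    [0, 0, 0, 0],
    [0, 0, 0, 0],
  ],
  hand=0.45,
)

```text
time_s: 15.3
position: [0.6193, 0.1199, 0.0029]
tool_rot: [-0.044, 0.999, 0.0, 0.0]
ft_force: [-1.4, 0.7, -0.1]
grip_width: 0.451
```

Emit:
send_rows(
  plan=[
    [0, 0, -1.5, 0],
    [0, 0, -3, 0],
    [0, 0, -4, 0],
    [0, 0, -4, 0],
  ],
)

```text
time_s: 15.8
position: [0.6193, 0.1199, 0.1303]
tool_rot: [-0.044, 0.999, 0.0, 0.001]
ft_force: [-0.4, 0.3, -0.4]
grip_width: 0.451
```

```bash
python3 go.py 0.567,-0.3405,0.12,84.2,5.2 0.567,-0.3405,0.05,84.2,3 0.567,-0.3405,0.007,84.2,1
```

```text
now [ 0.6193  0.1199  0.1303 95.0524]
[[1.05, -5.05, 0.1, 0.02], [0.9, -5.05, 0.15, 0.02], [0.85, -5.1, 0.1, 0.02], [0.7, -5.1, 0.1, 0.02], [0.65, -5.1, 0.1, 0.03]]
[[0.45, -5.1, 0.15, 0.02], [0.35, -5.15, 0.1, 0.02], [0.3, -5.15, 0.1, 0.02], [0.15, -5.15, 0.15, 0.02], [0.0, 0.0, 2.35, -0.0]]
[[0.0, 0.0, 2.3, -0.0], [0.0, 0.0, 2.35, -0.0], [0.0, 0.0, 0.85, -0.0], [0.0, 0.0, 0.85, -0.0], [0.0, 0.0, 0.85, -0.0]]
[[0.0, 0.0, 0.9, -0.0], [0.0, 0.0, 0.85, -0.0]]
end [ 5.66900e-01 -3.40500e-01  6.80000e-03  8.41662e+01]
```

Emit:
send_rows(
  plan=[
    [1.05, -5.05, 0.1, 0.02],
    [0.9, -5.05, 0.15, 0.02],
    [0.85, -5.1, 0.1, 0.02],
    [0.7, -5.1, 0.1, 0.02],
    [0.65, -5.1, 0.1, 0.03],
  ],
  hand=0.6,
)

```text
time_s: 16.42
position: [0.5899, -0.1376, 0.1238]
tool_rot: [0.011, 1.0, -0.0, 0.001]
ft_force: [0.6, -0.0, 0.4]
grip_width: 0.6
```

Emit:
send_rows(
  plan=[
    [0.45, -5.1, 0.15, 0.02],
    [0.35, -5.15, 0.1, 0.02],
    [0.3, -5.15, 0.1, 0.02],
    [0.15, -5.15, 0.15, 0.02],
    [0, 0, 2.35, 0],
  ],
)

```text
time_s: 17.05
position: [0.5668, -0.3452, 0.0969]
tool_rot: [0.053, 0.999, -0.002, 0.002]
ft_force: [0.5, 0.5, -0.1]
grip_width: 0.598
```

Emit:
send_rows(
  plan=[
    [0, 0, 2.3, 0],
    [0, 0, 2.3, 0],
    [0, 0, 0, 0],
    [0, 0, 0, 0],
  ],
)

```text
time_s: 17.55
position: [0.5675, -0.3409, 0.0497]
tool_rot: [0.051, 0.999, -0.001, 0.001]
ft_force: [-0.7, -0.4, -0.4]
grip_width: 0.602
```

```bash
python3 go.py 0.567,-0.3405,0.007,84.2,1; python3 - <<'E'
from fit import *
np.set_printoptions(precision=4,suppress=True)
im={n:shot(n,n+'6.png') for n in('scene','top')}
print('fork placed',*bar({n:big(colour(im[n],'fork'),proj(n,[.62,.12,.02])[0]) for n in im},[.62,.12,.016,.09]))
a=im['scene'][100:420,180:580,::-1]; b=im['top'][60:380,80:480,::-1]
cv2.imwrite('pics/c6.png',np.hstack([a,b]))
E
```

```text
now [ 5.67500e-01 -3.40900e-01  4.97000e-02  8.41722e+01]
[[0.0, 0.0, 0.85, -0.0], [0.0, 0.0, 0.85, -0.0], [0.05, 0.0, 0.85, -0.0], [0.0, 0.05, 0.85, -0.0], [0.0, 0.0, 0.85, -0.0]]
end [ 5.67100e-01 -3.40400e-01  7.20000e-03  8.41722e+01]
fork placed [0.6196 0.1205 0.0165 0.082 ] 0.24596148523653483
```

View pics/c6.png

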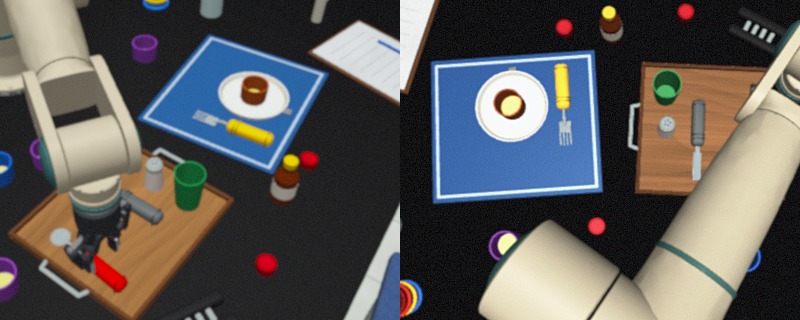

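The fork lies straight beside the plate, with yaw 0.082 against the mat's 0.088. The fingers straddle the red grip. Next I grasp the spoon.

Emit:
send_rows(
  plan=[
    [0, 0, 0.85, 0],
    [0, 0, 0.85, 0],
    [0.05, 0, 0.85, 0],
    [0, 0.05, 0.85, 0],
    [0, 0, 0.85, 0],
  ],
)

```text
time_s: 18.27
position: [0.5663, -0.3399, 0.0045]
tool_rot: [0.051, 0.999, 0.0, -0.0]
ft_force: [1.4, 0.1, -0.4]
grip_width: 0.601
```

Emit:
send_rows(
  plan=[
    [0, 0, 0, 0],
    [0, 0, 0, 0],
    [0, 0, 0, 0],
    [0, 0, 0, 0],
    [0, 0, 0, 0],
  ],
  hand=0,
)

```text
time_s: 18.9
position: [0.5664, -0.34, 0.0053]
tool_rot: [0.051, 0.999, 0.0, 0.0]
ft_force: [-0.2, -0.5, 0.5]
grip_width: 0.348
```

Emit:
send_rows(
  plan=[
    [0, 0, -1.5, 0],
    [0, 0, -3, 0],
    [0, 0, -4, 0],
    [0, 0, -4, 0],
    [0, 0, 0, 0],
  ],
)

```text
time_s: 19.52
position: [0.5683, -0.3412, 0.1365]
tool_rot: [0.051, 0.999, -0.003, 0.004]
ft_force: [0.4, -0.6, -1.4]
grip_width: 0.345
```

```bash
python3 go.py 0.600,0.3493,0.13,95.05,5.3 0.600,0.3493,0.04,95.05,4
```

```text
now [ 0.5683 -0.3412  0.1365 84.1696]
[[0.3, 4.95, 0.05, -0.01], [0.2, 4.9, 0.05, -0.02], [0.15, 4.95, 0.05, -0.01], [0.05, 4.95, 0.05, -0.01], [0.05, 4.9, 0.05, -0.02]]
[[-0.1, 4.95, 0.05, -0.01], [-0.1, 4.95, 0.05, -0.01], [-0.15, 4.95, 0.0, -0.02], [-0.3, 4.9, 0.05, -0.01], [-0.3, 4.95, 0.05, -0.02]]
[[-0.4, 4.9, 0.05, -0.01], [-0.5, 4.9, 0.05, -0.01], [-0.5, 4.95, 0.05, -0.02], [-0.6, 4.9, 0.05, -0.01], [0.0, 0.0, 3.0, 0.0]]
[[0.0, 0.0, 3.0, 0.0], [0.0, 0.0, 3.0, 0.0]]
end [5.99900e-01 3.49500e-01 4.00000e-02 9.50558e+01]
```

Emit:
send_rows(
  plan=[
    [0.3, 4.95, 0.05, -0.01],
    [0.2, 4.9, 0.05, -0.02],
    [0.15, 4.95, 0.05, -0.01],
    [0.05, 4.95, 0.05, -0.01],
    [0.05, 4.9, 0.05, -0.02],
  ],
)

```text
time_s: 20.15
position: [0.5772, -0.0919, 0.1273]
tool_rot: [0.016, 1.0, 0.0, -0.0]
ft_force: [-0.1, -0.6, -0.9]
grip_width: 0.345
```

Emit:
send_rows(
  plan=[
    [-0.1, 4.95, 0.05, -0.01],
    [-0.1, 4.95, 0.05, -0.01],
    [-0.15, 4.95, 0, -0.02],
    [-0.3, 4.9, 0.05, -0.01],
    [-0.3, 4.95, 0.05, -0.02],
  ],
)

```text
time_s: 20.78
position: [0.5886, 0.1549, 0.1253]
tool_rot: [-0.019, 1.0, -0.0, -0.0]
ft_force: [0.6, 0.0, -1.4]
grip_width: 0.34
```

Emit:
send_rows(
  plan=[
    [-0.4, 4.9, 0.05, -0.01],
    [-0.5, 4.9, 0.05, -0.01],
    [-0.5, 4.95, 0.05, -0.02],
    [-0.6, 4.9, 0.05, -0.01],
    [0, 0, 3, 0],
  ],
)

```text
time_s: 21.4
position: [0.5982, 0.355, 0.0956]
tool_rot: [-0.046, 0.999, 0.001, 0.002]
ft_force: [1.0, -0.5, -1.8]
grip_width: 0.343
```

Emit:
send_rows(
  plan=[
    [0, 0, 3, 0],
    [0, 0, 3, 0],
    [0, 0, 0, 0],
    [0, 0, 0, 0],
  ],
)

```text
time_s: 21.9
position: [0.5986, 0.3509, 0.0352]
tool_rot: [-0.044, 0.999, 0.0, 0.001]
ft_force: [-0.7, 0.4, -0.0]
grip_width: 0.343
```

```bash
python3 go.py 0.600,0.3493,0.0045,95.05,1
```

```text
now [5.9860e-01 3.5090e-01 3.5200e-02 9.5051e+01]
[[-0.05, -0.05, 0.75, 0.0], [0.0, -0.05, 0.8, 0.0], [-0.05, -0.05, 0.75, 0.0], [-0.05, 0.0, 0.75, 0.0]]
end [6.0020e-01 3.4960e-01 4.7000e-03 9.5051e+01]
```

Emit:
send_rows(
  plan=[
    [-0.05, -0.05, 0.75, 0],
    [0, -0.05, 0.8, 0],
    [-0.05, -0.05, 0.75, 0],
    [-0.05, 0, 0.75, 0],
    [0, 0, 0, 0],
  ],
)

```text
time_s: 22.52
position: [0.5997, 0.3493, 0.0029]
tool_rot: [-0.044, 0.999, -0.0, -0.0]
ft_force: [-0.9, -0.9, -0.3]
grip_width: 0.34
```

Emit:
send_rows(
  plan=[
    [0, 0, 0, 0],
    [0, 0, 0, 0],
  ],
)

```text
time_s: 22.78
position: [0.5997, 0.3493, 0.0032]
tool_rot: [-0.044, 0.999, 0.0, -0.0]
ft_force: [-0.2, 0.7, -0.5]
grip_width: 0.345
```

Emit:
send_rows(
  plan=[
    [0, 0, 0, 0],
    [0, 0, 0, 0],
    [0, 0, 0, 0],
  ],
  hand=0.45,
)

```text
time_s: 23.15
position: [0.5998, 0.3494, 0.0035]
tool_rot: [-0.044, 0.999, 0.0, 0.0]
ft_force: [-0.5, 0.7, 0.1]
grip_width: 0.455
```

Emit:
send_rows(
  plan=[
    [0, 0, -1.5, 0],
    [0, 0, -3, 0],
    [0, 0, -4, 0],
    [0, 0, -4, 0],
    [0, 0, 0, 0],
  ],
)

```text
time_s: 23.78
position: [0.6017, 0.3504, 0.1351]
tool_rot: [-0.044, 0.999, 0.002, 0.005]
ft_force: [0.3, 0.6, -0.2]
grip_width: 0.448
```

```bash
python3 go.py 0.605,-0.115,0.135,88,5.2 0.605,-0.115,0.036,88,3
```

```text
now [ 0.6017  0.3504  0.1351 95.0549]
[[0.4, -5.15, 0.0, 0.01], [0.4, -5.15, 0.0, 0.02], [0.25, -5.2, 0.0, 0.01], [0.2, -5.15, 0.0, 0.01], [0.15, -5.15, 0.0, 0.02]]
[[0.1, -5.2, 0.0, 0.01], [0.0, -5.15, 0.0, 0.02], [-0.1, -5.15, 0.0, 0.01], [-0.15, -5.2, 0.0, 0.01], [0.0, 0.0, 2.5, 0.0]]
[[0.0, 0.0, 2.45, 0.0], [0.0, 0.0, 2.5, 0.0], [0.0, 0.0, 2.45, 0.0]]
end [ 6.04900e-01 -1.15100e-01  3.61000e-02  8.81794e+01]
```

Emit:
send_rows(
  plan=[
    [0.4, -5.15, 0, 0.01],
    [0.4, -5.15, 0, 0.02],
    [0.25, -5.2, 0, 0.01],
    [0.2, -5.15, 0, 0.01],
    [0.15, -5.15, 0, 0.02],
  ],
  hand=0.9,
)

```text
time_s: 24.4
position: [0.6013, 0.0893, 0.1281]
tool_rot: [-0.009, 1.0, 0.0, -0.0]
ft_force: [0.2, -1.0, 0.5]
grip_width: 0.903
```

Emit:
send_rows(
  plan=[
    [0.1, -5.2, 0, 0.01],
    [0, -5.15, 0, 0.02],
    [-0.1, -5.15, 0, 0.01],
    [-0.15, -5.2, 0, 0.01],
    [0, 0, 0, 0],
  ],
)

```text
time_s: 25.02
position: [0.6023, -0.1195, 0.1279]
tool_rot: [0.018, 1.0, -0.0, -0.0]
ft_force: [-0.2, 0.5, -0.4]
grip_width: 0.899
```

Emit:
send_rows(
  plan=[
    [0, 0, 0, 0],
  ],
)

```text
time_s: 25.15
position: [0.6027, -0.1156, 0.128]
tool_rot: [0.016, 1.0, 0.0, -0.0]
ft_force: [0.1, 0.4, -0.1]
grip_width: 0.899
```

```bash
python3 go.py 0.605,-0.115,0.037,88,2.6; python3 - <<'E'
from fit import *
np.set_printoptions(precision=4,suppress=True)
im={n:shot(n,n+'7.png') for n in('scene','top')}
s=bar({n:big(colour(im[n],'spoon'),proj(n,[.60,.349,.02])[0]) for n in im},[.60,.349,.016,.09]); print(s)
g=s[0]; u=np.array([np.cos(g[3]),np.sin(g[3])])
for d in(.17,.173,.175): print('tumbler at',g[:2]-d*u)
a=im['scene'][100:420,180:580,::-1]; b=im['top'][60:380,80:480,::-1]
cv2.imwrite('pics/c7.png',np.hstack([a,b]))
E
```

```text
now [ 0.6027 -0.1156  0.128  88.1731]
[[-0.05, 0.0, 2.25, 0.0], [-0.05, 0.05, 2.3, 0.0], [-0.05, 0.0, 2.25, 0.0], [-0.1, 0.0, 2.3, 0.0]]
end [ 6.05200e-01 -1.15200e-01  3.70000e-02  8.81731e+01]
(array([0.6005, 0.3491, 0.0171, 0.0834]), np.float64(0.2580329983484262))
tumbler at [0.4311 0.3349]
tumbler at [0.4281 0.3347]
tumbler at [0.4261 0.3345]
```

View pics/c7.png

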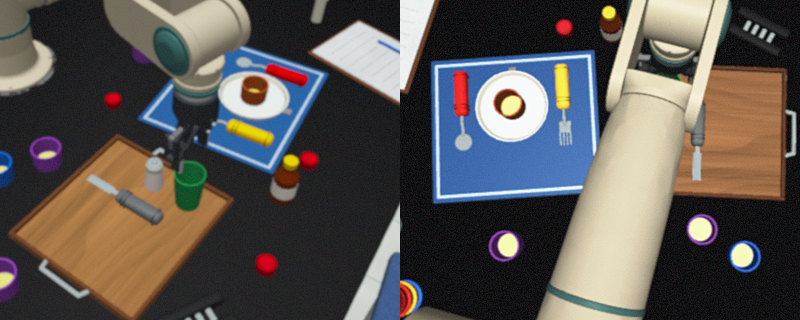

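The spoon and fork lie parallel on either side of the plate. Both match the layout and the gripper is over the tumbler.

Emit:
send_rows(
  plan=[
    [-0.05, 0, 2.25, 0],
    [-0.05, 0.05, 2.3, 0],
    [-0.05, 0, 2.25, 0],
    [-0.1, 0, 2.3, 0],
    [0, 0, 0, 0],
  ],
)

```text
time_s: 25.88
position: [0.6042, -0.1141, 0.0352]
tool_rot: [0.015, 1.0, 0.001, -0.002]
ft_force: [-0.6, 0.3, 0.4]
grip_width: 0.9
```

Emit:
send_rows(
  plan=[
    [0, 0, 0, 0],
    [0, 0, 0, 0],
    [0, 0, 0, 0],
    [0, 0, 0, 0],
    [0, 0, 0, 0],
  ],
  hand=0,
  newtons=25,
)

```text
time_s: 26.5
position: [0.6064, -0.1156, 0.0389]
tool_rot: [0.016, 1.0, 0.0, 0.001]
ft_force: [0.2, 1.1, 6.3]
grip_width: 0.703
```

Emit:
send_rows(
  plan=[
    [0, 0, -1.5, 0],
    [0, 0, -3, 0],
    [0, 0, -4, 0],
    [0, 0, -3.5, 0],
    [0, 0, 0, 0],
  ],
)

```text
time_s: 27.12
position: [0.6068, -0.1163, 0.1616]
tool_rot: [0.016, 1.0, -0.001, 0.003]
ft_force: [-0.2, 0.6, -1.0]
grip_width: 0.699
```

```bash
python3 go.py 0.429,0.175,0.155,95,5 0.429,0.3347,0.15,95,5 0.429,0.3347,0.065,95,3
```

```text
now [ 0.6068 -0.1163  0.1616 88.1621]
[[2.65, 4.1, 0.1, -0.02], [2.6, 4.1, 0.1, -0.01], [2.55, 4.15, 0.1, -0.02], [2.45, 4.2, 0.1, -0.02], [2.4, 4.3, 0.05, -0.02]]
[[2.3, 4.3, 0.1, -0.01], [2.25, 4.3, 0.1, -0.02], [-0.35, 4.0, 0.15, 0.0], [-0.35, 3.95, 0.1, 0.0], [-0.35, 4.0, 0.15, 0.0]]
[[-0.35, 3.95, 0.1, 0.0], [0.0, 0.0, 2.85, 0.0], [0.0, 0.0, 2.8, 0.0], [0.0, 0.0, 2.85, 0.0]]
end [4.29000e-01 3.34600e-01 6.51000e-02 9.50376e+01]
```

Emit:
send_rows(
  plan=[
    [2.65, 4.1, 0.1, -0.02],
    [2.6, 4.1, 0.1, -0.01],
    [2.55, 4.15, 0.1, -0.02],
    [2.45, 4.2, 0.1, -0.02],
    [2.4, 4.3, 0.05, -0.02],
  ],
)

```text
time_s: 27.75
position: [0.4767, 0.0935, 0.1514]
tool_rot: [-0.029, 1.0, -0.0, -0.001]
ft_force: [0.6, 0.4, -0.5]
grip_width: 0.703
```

Emit:
send_rows(
  plan=[
    [2.3, 4.3, 0.1, -0.01],
    [2.25, 4.3, 0.1, -0.02],
    [-0.35, 4, 0.15, 0],
    [-0.35, 3.95, 0.1, 0],
    [-0.35, 4, 0.15, 0],
  ],
)

```text
time_s: 28.38
position: [0.4267, 0.2963, 0.1455]
tool_rot: [-0.044, 0.999, -0.001, -0.001]
ft_force: [-0.0, 0.1, -1.2]
grip_width: 0.702
```

Emit:
send_rows(
  plan=[
    [-0.35, 3.95, 0.1, 0],
    [0, 0, 2.85, 0],
    [0, 0, 2.8, 0],
    [0, 0, 2.8, 0],
    [0, 0, 0, 0],
  ],
)

```text
time_s: 29.0
position: [0.4255, 0.3337, 0.0579]
tool_rot: [-0.044, 0.999, -0.002, -0.003]
ft_force: [-0.0, -0.3, -0.9]
grip_width: 0.703
```

Emit:
send_rows(
  plan=[
    [0, 0, 0, 0],
  ],
)

```text
time_s: 29.12
position: [0.4277, 0.3352, 0.062]
tool_rot: [-0.044, 0.999, 0.0, 0.0]
ft_force: [-0.3, -0.1, -0.5]
grip_width: 0.705
```

```bash
python3 go.py 0.4285,0.3347,0.038,95,0.8; python3 - <<'E'
from fit import *
np.set_printoptions(precision=4,suppress=True)
im={n:shot(n,n+'8.png') for n in('scene','top')}
ms={n:mask_near('tumbler_center',n,proj(n,[.429,.335,.075])[0],25) for n in im}
print(rnd('tumbler',ms,[.429,.335,.03]))
a=im['scene'][60:300,250:550,::-1]
cv2.imwrite('pics/c8.png',cv2.resize(a,None,fx=2,fy=2))
E
```

```text
now [4.27700e-01 3.35200e-01 6.20000e-02 9.50491e+01]
[[0.0, 0.0, 0.8, 0.0], [-0.05, -0.05, 0.8, 0.0], [0.0, 0.0, 0.8, 0.0]]
end [4.28300e-01 3.34800e-01 3.80000e-02 9.50491e+01]
no mask tumbler_center scene
(array([0.4102, 0.3145]), np.float64(2.8925733772666717e-06))
```

View pics/c8.png

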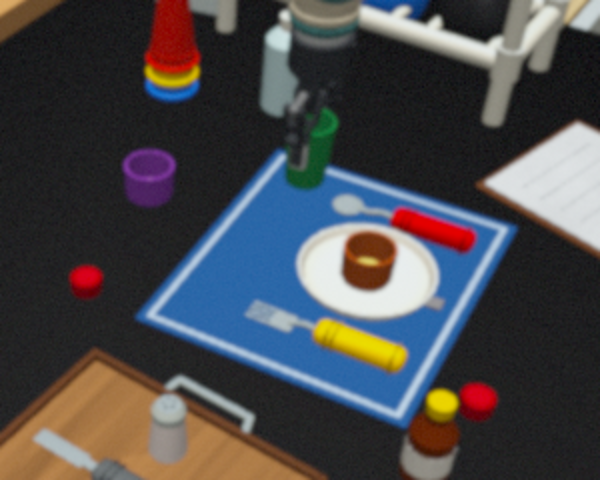

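The tumbler is upright above its place in line with the spoon. Next I lower it.

Emit:
send_rows(
  plan=[
    [0, 0, 0.8, 0],
    [-0.05, -0.05, 0.8, 0],
    [0, 0, 0.8, 0],
    [0, 0, 0, 0],
    [0, 0, 0, 0],
  ],
)

```text
time_s: 29.95
position: [0.4279, 0.3346, 0.0369]
tool_rot: [-0.044, 0.999, -0.0, -0.0]
ft_force: [0.6, 0.6, -0.3]
grip_width: 0.702
```

Emit:
send_rows(
  plan=[
    [0, 0, 0.1, 0],
    [0, 0, 0, 0],
  ],
)

```text
time_s: 30.2
position: [0.4282, 0.3347, 0.0366]
tool_rot: [-0.044, 0.999, 0.0, 0.0]
ft_force: [-0.8, -1.4, 2.9]
grip_width: 0.701
```

Emit:
send_rows(
  plan=[
    [0, 0, 0, 0],
    [0, 0, 0, 0],
    [0, 0, 0, 0],
  ],
  hand=0.92,
)

```text
time_s: 30.58
position: [0.428, 0.3347, 0.0362]
tool_rot: [-0.044, 0.999, 0.0, -0.0]
ft_force: [0.5, -0.0, 0.0]
grip_width: 0.917
```

Emit:
send_rows(
  plan=[
    [0, 0, -1.5, 0],
    [0, 0, -3, 0],
    [0, 0, -4, 0],
    [0, 0, -3, 0],
    [0, 0, 0, 0],
  ],
)

```text
time_s: 31.2
position: [0.4294, 0.3356, 0.1554]
tool_rot: [-0.044, 0.999, 0.002, 0.003]
ft_force: [-0.4, -0.4, -0.9]
grip_width: 0.921
```

```bash
python3 go.py 0.5265,-0.1165,0.125,88,5.2; python3 - <<'E'
from fit import *
np.set_printoptions(precision=4,suppress=True)
im={n:shot(n,n+'9.png') for n in('scene','top')}
ms={n:mask_near('tumbler_center',n,proj(n,[.428,.335,.046])[0],15) for n in im}
print(rnd('tumbler',ms,[.429,.335,.002]))
E
```

```text
now [ 0.4294  0.3356  0.1554 95.0571]
[[-0.65, -5.1, 0.35, 0.01], [-0.65, -5.1, 0.3, 0.02], [-0.8, -5.05, 0.35, 0.01], [-0.85, -5.1, 0.35, 0.01], [-0.85, -5.05, 0.35, 0.02]]
[[-1.0, -5.05, 0.3, 0.01], [-1.05, -5.0, 0.35, 0.02], [-1.15, -5.05, 0.35, 0.01], [-1.15, -5.0, 0.35, 0.01]]
end [ 0.5262 -0.1167  0.1249 88.1817]
(array([0.4263, 0.3315, 0.003 ]), np.float64(1.4506847529646052))
```

Emit:
send_rows(
  plan=[
    [-0.65, -5.1, 0.35, 0.01],
    [-0.65, -5.1, 0.3, 0.02],
    [-0.8, -5.05, 0.35, 0.01],
    [-0.85, -5.1, 0.35, 0.01],
    [-0.85, -5.05, 0.35, 0.02],
  ],
  hand=0.65,
)

```text
time_s: 32.02
position: [0.4813, 0.0818, 0.133]
tool_rot: [-0.009, 1.0, -0.0, -0.001]
ft_force: [0.9, 0.4, 0.1]
grip_width: 0.655
```

Emit:
send_rows(
  plan=[
    [-1, -5.05, 0.3, 0.01],
    [-1.05, -5, 0.35, 0.02],
    [-1.15, -5.05, 0.35, 0.01],
    [-1.15, -5, 0.35, 0.01],
    [0, 0, 0, 0],
  ],
)

```text
time_s: 32.65
position: [0.5242, -0.1204, 0.1189]
tool_rot: [0.018, 1.0, 0.0, -0.001]
ft_force: [0.1, 1.1, -0.2]
grip_width: 0.651
```

Emit:
send_rows(
  plan=[
    [0, 0, 0, 0],
  ],
)

```text
time_s: 32.78
position: [0.5244, -0.1172, 0.1197]
tool_rot: [0.016, 1.0, 0.0, -0.001]
ft_force: [-0.0, -0.2, 0.0]
grip_width: 0.647
```

```bash
python3 go.py 0.5265,-0.1165,0.024,88,2.6; python3 - <<'E'
from fit import *
np.set_printoptions(precision=4,suppress=True)
im={n:shot(n,n+'10.png') for n in('scene','top')}
ms={n:mask_near('tumbler_center',n,proj(n,[.428,.335,.046])[0],15) for n in im}
print(rnd('tumbler',ms,[.429,.335,.002]))
ms={'scene':mask_near('shaker_center','scene',proj('scene',[.5265,-.1165,.04])[0],15)}
if ms['scene'] is not None: print(rnd('shaker',ms,[.5265,-.1165,.004]))
a=im['scene'][100:420,180:580,::-1]; b=im['top'][60:380,80:480,::-1]
cv2.imwrite('pics/c10.png',np.hstack([a,b]))
E
```

```text
now [ 0.5244 -0.1172  0.1197 88.1611]
[[-0.05, 0.0, 2.4, 0.0], [-0.05, 0.05, 2.4, 0.0], [-0.05, 0.0, 2.4, 0.0], [-0.05, 0.05, 2.35, 0.0]]
end [ 5.26400e-01 -1.16300e-01  2.42000e-02  8.81611e+01]
no mask tumbler_center scene
(array([0.4277, 0.3336]), np.float64(1.2067698946793826e-06))
(array([ 0.526 , -0.1154]), np.float64(4.030207492178306e-07))
```

View pics/c10.png

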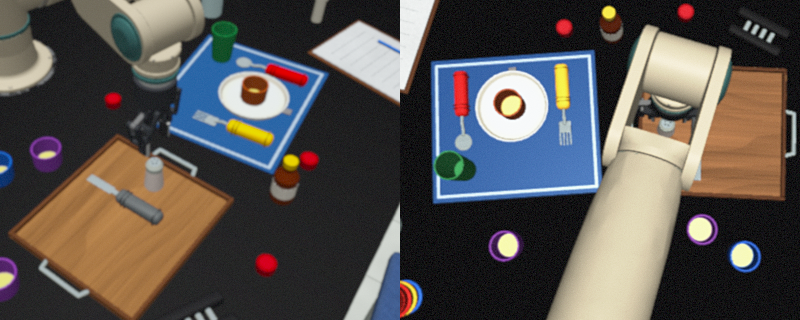

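The tumbler stands at (452,165) in the crop, behind the spoon's head, and the gripper is over the shaker.

Emit:
send_rows(
  plan=[
    [-0.05, 0, 2.4, 0],
    [-0.05, 0.05, 2.4, 0],
    [-0.05, 0, 2.4, 0],
    [-0.05, 0.05, 2.35, 0],
    [0, 0, 0, 0],
  ],
)

```text
time_s: 33.65
position: [0.5256, -0.1157, 0.0236]
tool_rot: [0.015, 1.0, 0.001, -0.002]
ft_force: [0.2, 0.5, -1.1]
grip_width: 0.647
```

Emit:
send_rows(
  plan=[
    [0, 0, 0, 0],
    [0, 0, 0, 0],
    [0, 0, 0, 0],
    [0, 0, 0, 0],
    [0, 0, 0, 0],
  ],
  hand=0,
  newtons=35,
)

```text
time_s: 34.28
position: [0.5279, -0.1168, 0.0268]
tool_rot: [0.016, 1.0, -0.0, 0.001]
ft_force: [-0.8, 0.2, 5.8]
grip_width: 0.404
```

Emit:
send_rows(
  plan=[
    [0, 0, -1.5, 0],
    [0, 0, -3, 0],
    [0, 0, -4, 0],
    [0, 0, -3, 0],
    [0, 0, 0, 0],
  ],
)

```text
time_s: 34.9
position: [0.5282, -0.1171, 0.1436]
tool_rot: [0.016, 1.0, -0.001, 0.003]
ft_force: [0.1, 0.2, -1.7]
grip_width: 0.412
```

```bash
python3 go.py 0.4485,0.2202,0.13,95,5 0.4485,0.2202,0.055,95,3
```

```text
now [ 0.5282 -0.1171  0.1436 88.1712]
[[1.3, 4.8, 0.2, -0.02], [1.2, 4.8, 0.2, -0.01], [1.15, 4.8, 0.2, -0.02], [1.05, 4.85, 0.2, -0.02], [0.95, 4.85, 0.15, -0.02]]
[[0.85, 4.85, 0.2, -0.01], [0.8, 4.9, 0.2, -0.02], [0.0, 0.0, 2.5, 0.0], [0.0, 0.0, 2.5, 0.0], [0.0, 0.0, 2.5, 0.0]]
end [4.48600e-01 2.20100e-01 5.51000e-02 9.50467e+01]
```

Emit:
send_rows(
  plan=[
    [1.3, 4.8, 0.2, -0.02],
    [1.2, 4.8, 0.2, -0.01],
    [1.15, 4.8, 0.2, -0.02],
    [1.05, 4.85, 0.2, -0.02],
    [0.95, 4.85, 0.15, -0.02],
  ],
)

```text
time_s: 35.52
position: [0.4685, 0.1256, 0.1293]
tool_rot: [-0.029, 1.0, -0.0, -0.001]
ft_force: [0.7, 0.4, -1.4]
grip_width: 0.413
```

Emit:
send_rows(
  plan=[
    [0.85, 4.85, 0.2, -0.01],
    [0.8, 4.9, 0.2, -0.02],
    [0, 0, 2.5, 0],
    [0, 0, 2.5, 0],
    [0, 0, 2, 0],
  ],
)

```text
time_s: 36.15
position: [0.4459, 0.2202, 0.0542]
tool_rot: [-0.044, 0.999, -0.001, -0.002]
ft_force: [0.4, -0.0, -0.9]
grip_width: 0.412
```

Emit:
send_rows(
  plan=[
    [0, 0, 0, 0],
    [0, 0, 0, 0],
  ],
)

```text
time_s: 36.4
position: [0.4474, 0.2205, 0.0571]
tool_rot: [-0.044, 0.999, 0.0, 0.0]
ft_force: [0.3, 0.2, -1.4]
grip_width: 0.411
```

```bash
python3 go.py 0.4478,0.2202,0.0255,95,0.9; python3 - <<'E'
from h import *
im=shot('scene','s11.png'); cv2.imwrite('pics/c11.png',cv2.resize(im[60:300,250:550,::-1],None,fx=2,fy=2))
E
```

```text
now [4.47400e-01 2.20500e-01 5.71000e-02 9.50482e+01]
[[0.0, 0.0, 0.8, 0.0], [0.0, 0.0, 0.8, 0.0], [-0.05, -0.05, 0.75, 0.0], [0.0, 0.0, 0.8, 0.0]]
end [4.47900e-01 2.20100e-01 2.56000e-02 9.50482e+01]
```

View pics/c11.png

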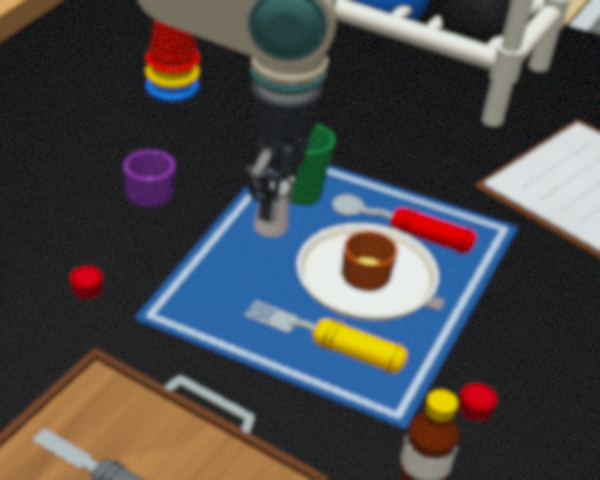

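The shaker hangs upright behind the plate and clear of the tumbler, so I lower it.

Emit:
send_rows(
  plan=[
    [0, 0, 0.8, 0],
    [0, 0, 0.8, 0],
    [-0.05, -0.05, 0.75, 0],
    [0, 0, 0.8, 0],
    [0, 0, 0, 0],
  ],
)

```text
time_s: 37.08
position: [0.4479, 0.2201, 0.0251]
tool_rot: [-0.044, 0.999, 0.0, -0.0]
ft_force: [0.1, -0.2, -2.1]
grip_width: 0.412
```

Emit:
send_rows(
  plan=[
    [0, 0, 0.1, 0],
    [0, 0, 0, 0],
  ],
)

```text
time_s: 37.33
position: [0.4479, 0.2202, 0.0248]
tool_rot: [-0.044, 0.999, 0.0, 0.0]
ft_force: [-3.1, -0.8, 4.7]
grip_width: 0.41
```

Contact registered. I release, rise and move the arm aside.

Emit:
send_rows(
  plan=[
    [0, 0, 0, 0],
    [0, 0, 0, 0],
    [0, 0, 0, 0],
  ],
  hand=0.65,
)

```text
time_s: 37.7
position: [0.4478, 0.2201, 0.0242]
tool_rot: [-0.044, 0.999, 0.0, -0.0]
ft_force: [-0.1, -0.0, 0.1]
grip_width: 0.647
```

Emit:
send_rows(
  plan=[
    [0, 0, -1.5, 0],
    [0, 0, -3, 0],
    [0, 0, -4, 0],
    [0, 0, -4, 0],
    [0, 0, -2, 0],
  ],
)

```text
time_s: 38.33
position: [0.4486, 0.2205, 0.1733]
tool_rot: [-0.044, 0.999, 0.001, 0.002]
ft_force: [-0.7, 0.6, -0.4]
grip_width: 0.657
```

Emit:
send_rows(
  plan=[
    [0, -5, 0, 0],
    [0, -5, 0, 0],
    [0, -5, 0, 0],
    [0, -5, 0, 0],
    [0, -5, 0, 0],
  ],
)

```text
time_s: 38.95
position: [0.4699, -0.0305, 0.1707]
tool_rot: [-0.044, 0.999, -0.0, 0.001]
ft_force: [1.3, -0.3, 0.4]
grip_width: 0.648
```

Emit:
send_rows(
  plan=[
    [0, -4, 0, 0],
    [0, -4, 0, 0],
    [0, 0, 0, 0],
    [0, 0, 0, 0],
  ],
)

```text
time_s: 39.45
position: [0.4769, -0.1081, 0.1699]
tool_rot: [-0.044, 0.999, 0.0, 0.0]
ft_force: [0.2, -0.2, -1.0]
grip_width: 0.645
```

```bash
python3 - <<'E'
from fit import *
np.set_printoptions(precision=4,suppress=True)
im={n:shot(n,n+'12.png') for n in('scene','top')}
c=np.array([.5324,.2278]); Rm=R.from_euler('z',.0883).as_matrix()[:2,:2]
G={'tumbler':[.428,.334,.002],'pot':[.572,.231,.01],'shaker':[.448,.22,.002]}
for t,g in G.items():
    h=RND[t][-1][0]/2
    ms={n:mask_near(t+'_center',n,proj(n,[g[0],g[1],g[2]+h])[0],12) for n in im}
    if any(m is not None for m in ms.values()):
        r=rnd(t,ms,g); print(t,*r,'mat mm',(Rm.T@(r[0][:2]-c))*1000)
for t,g in(('spoon',[.6,.349,.014,.08]),('fork',[.62,.12,.014,.08])):
    r=bar({n:big(colour(im[n],t),proj(n,g[:3])[0]) for n in im},g); print(t,*r,'mat mm',(Rm.T@(r[0][:2]-c))*1000)
print(state()['time_s'],state()['position'])
a=im['scene'][90:350,230:560,::-1]; b=im['top'][80:280,90:340,::-1]
cv2.imwrite('pics/c12.png',np.hstack([cv2.resize(a,(400,315)),cv2.resize(b,(394,315))]))
E
```

```text
tumbler [0.4289 0.3335 0.0044] 0.35750365953623486 mat mm [-93.7731 114.3726]
pot [0.5717 0.2294 0.0118] 0.4932610237831909 mat mm [39.2915 -1.8244]
shaker [ 0.4469  0.2208 -0.0006] 0.2640180221970354 mat mm [-85.8023   0.5874]
spoon [0.6009 0.3493 0.0171 0.0745] 0.06797401866845121 mat mm [ 78.912  115.0054]
fork [0.6195 0.1206 0.0165 0.0829] 0.26129718958009107 mat mm [  77.3191 -114.4913]
39.85 [ 0.4769 -0.1082  0.1693]
```

View pics/c12.png

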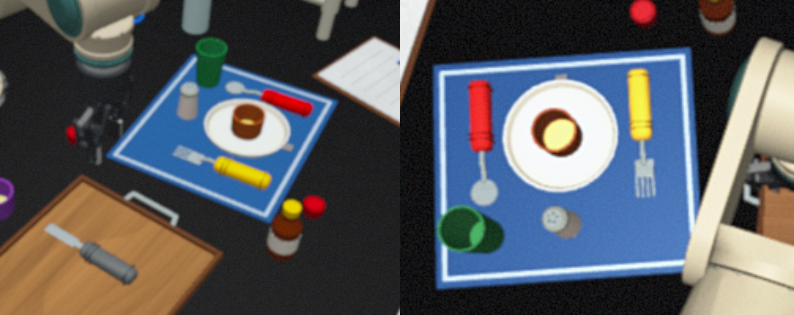

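All pieces are within about 2 mm of their planned places and standing clear, so I hand it in.

```bash
python3 -c "
from plant import *
print(close_job())"
```

```text
the job is handed in; nothing more can be done
None
```

The mat is laid in the order asked and the job was handed in at about 40 s, against the limit of 125 s. I left the knife, the blue and purple pots and the other look-alikes alone.

The final two-camera check, in the mat's own frame, gave:

| Piece | Position (x, y) in mm | Check |
|---|---|---|
| Pot | (39, −2) | plate centre is (40, 0) |
| Fork | (77, −114) | within 0.5° of straight, handle end to the patient |
| Spoon | (79, 115) | within 1° of straight, handle end to the patient |
| Tumbler | (−94, 114) | in line with the spoon, about 12 mm behind its head |
| Shaker | (−86, 1) | about 23 mm behind the plate rim |

- **Standing and clear:** The last picture shows the round things upright. The gripper was open and clear of everything.
- **Forces:** The largest force in any reading was about 6 N.
- **Checks that disagreed:** Fitted heights were off by up to 3 mm. One earlier tumbler fit, taken just after release, disagreed by about 3 mm with a poor residual. The later fit came out clean.
- **Networks:** They missed a mask in one view a few times, for the plate and the tumbler. For the plate I used the mat's fit with the given 40 mm offset, which agreed with the one view to about 2 mm.

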